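# Mark three stock bins as counted, in order

### The arm

A 7-joint arm with a two-finger parallel gripper is mounted at the origin on the work surface. World frame = base frame: x ahead of the robot, y to its left, z up, the work surface at z = 0. Lengths are in m, angles in rad, forces in N, time in s.
With the tool pointing down it reaches from about 0.4 to 0.85 m from the base axis. Payload 10.4 kg.
Tool frame: the origin (TCP) lies between the finger pads; the fingertips stand manip.finger_overhang ahead of it and the grasp point (between the pads) lies 11 mm behind it (manip.finger_overhang is the distance from the TCP to the fingertips, in m); x points along the fingers, z is the direction in which the jaws open and shut, and the axes are right-handed (so a half turn about x gives the same grasp; the last joint's range is limited). The gripper opens to 85 mm and grips with 20 to 120 N. Pads are 22 mm wide; open, the fingers measure 114 mm over their backs; the gripper's body (76 mm by 85 mm) begins 54 mm behind the grasp point. The pads swing forward as they close: fully open they stand 13 mm farther back than shut.
Start: joints at [1.117, 0.332, -0.065, 1.46, 0.022, 1.35, -0.088], TCP at [0.261, -0.568, 0.239] pointing down, gripper open.
Joint ranges: [-2.6, 2.6], [-0.5, 2.12], [-1.47, 1.34], [0.16, 2.42], [-1.27, 4.41], [0.06, 2.06], [-2.6, 2.6]. Speed limits (rad/s): [2.22, 2.22, 2.79, 2.79, 3.14, 3.14, 3.14].

### API

Orientations are given as a unit quaternion [x, y, z, w].
In Python, from workcell import get_obs, camera, workorder, manip gives the robot as it stands. The module is installed in compiled form; this text tells all that it offers.
- The arm moves only by the tool play_rows, never from a script. Its argument "increments" is text: rows parted by semicolons, each of 4 numbers parted by spaces: the shift along the tool's x, y, z in m, then the turn about the tool's x in rad. A call has 1 to 20 rows; each row shifts and turns the pose as measured when the row begins, along the tool's axes as they then stand; what a row does not reach is not made up. A row lasts 1/10 s, in which the tool goes at most 50 mm and 8.59 degrees, less where a joint would pass 70% of its speed; a pose out of reach is approached as far as the arm can. A call is refused whole if a number of a shift passes 0.05 or a number of a turn 0.15, either way. A call with a gripper value outside its range is refused whole. "hand" is the gripper command: -1 is fully open, 1 is shut, values between are in proportion, set as the call begins (left out, the last holds). The fingers move at their own pace and stop on an object; "squeeze" is the grip in N (left out, the last holds). Time passes only in rows, so rows that do not move let the fingers close. It gives the time, the measured TCP pose, the force and the opening at its end, in the units of the state.
- get_obs(): the state, without advancing time (a new reading comes with each control period).
- camera(name): name is "side" or "top" or "wrist"; returns a dict with "img" (480x640x3 uint8, blue, green, red), "fov_y" (degrees; the focal length in pixels is half the picture's height over the tangent of half this angle, whatever the lens; pixels are square), "cx", "cy" (the principal point, pixels), "R" (3x3) and "t" (3): a world point X has camera coordinates R X + t; the wrist camera has in their place "tool_from_camera" (4x4, takes a point from camera to tool coordinates, whose origin is the TCP and whose axes are the tool frame's). Camera axes: x right, y down, z forward; pixel columns grow to the right and rows downward; lengths in m; the calibration is good to about 2 mm. A picture is of the moment at which its call begins: read the wrist's pose just before it. There is no depth.
- workorder.hand_in(): hands the job in, once; it reports no verdict.
The state is a dict: "clock": time; "joint_pos": joint angles; "joint_velocities": joint speeds; "tau": joint torques, N m; "position": TCP position; "ee_rot": TCP orientation; "ft_force": force on the tool from outside, world axes, zero at the start; "torque": the same for the moment, N m; "grip_width": opening from 0.0 (shut) to 1.0 (fully open).
Only numpy, scipy, OpenCV 4.12 (cv2) and the standard library are available. Lean on these libraries where they do the work, as an engineer would, in place of code of your own. Each camera call takes 0.05 s, during which the arm holds its last target.

### The job

Mark the three blue bins as counted: on the round puck in front of each bin, press the black key right down so that it stays in - first at the small bin, then at the large bin, and last at the middle-sized one. Press lightly, as with a fingertip; do not pick up the pucks, tip them or push them about, and leave everything else on the table where it is.

Things in the scene. Friction and masses are not known exactly. Their poses are not given: they have to be found in the camera images.
- small_bin: The smallest of the three blue open-fronted stock bins, fixed to the table, 85 mm wide, 130 mm deep, 60 mm high, holding steel rods; 4 mm walls, the front lip is 45% of the height. Origin: table level, middle of the front lip (the side towards the robot); its x axis points from the lip to the back of the bin.
- small_puck: Loose round grey puck standing in front of the small bin (its axis about 70 to 90 mm before the lip), 64 mm across, body 26 mm high, about 0.35 kg, with a black key on top. The three pucks look alike. Origin: centre of its underside.
- small_key_top (a point): Centre of the flat top of the black round key, 30 mm across, on the small bin's puck; 46 mm above the table with the key out, 38 mm with it fully in and let go. It moves with the key. The key's black cap is sprung: it gives under the finger by 1 mm per 1.2 N (about 2 mm while the key slides in, and once the key is fully in up to 12 mm, level with the puck's body) and springs back when let go.
- small_key (a joint): How far the key on the small bin's puck has been pressed straight down (not counting the give of its sprung cap), m: 0 out (it starts at 0 to 0.001), 0.008 fully in (hard stop). No spring: it is held by friction (about 2 N plus light damping), so it stays where it is left.
- large_bin: The largest of the three blue open-fronted stock bins, fixed to the table, 160 mm wide, 250 mm deep, 105 mm high, holding cardboard boxes; 4 mm walls, the front lip is 45% of the height. Origin: table level, middle of the front lip (the side towards the robot); its x axis points from the lip to the back of the bin.
- large_puck: Loose round grey puck standing in front of the large bin (its axis about 70 to 90 mm before the lip), 64 mm across, body 26 mm high, about 0.35 kg, with a black key on top. The three pucks look alike. Origin: centre of its underside.
- large_key_top (a point): Centre of the flat top of the black round key, 30 mm across, on the large bin's puck; 46 mm above the table with the key out, 38 mm with it fully in and let go. It moves with the key. The key's black cap is sprung: it gives under the finger by 1 mm per 1.2 N (about 2 mm while the key slides in, and once the key is fully in up to 12 mm, level with the puck's body) and springs back when let go.
- large_key (a joint): How far the key on the large bin's puck has been pressed straight down (not counting the give of its sprung cap), m: 0 out (it starts at 0 to 0.001), 0.008 fully in (hard stop). No spring: it is held by friction (about 2 N plus light damping), so it stays where it is left.
- middle_bin: The middle-sized of the three blue open-fronted stock bins, fixed to the table, 120 mm wide, 190 mm deep, 85 mm high, holding black rubber rollers; 4 mm walls, the front lip is 45% of the height. Origin: table level, middle of the front lip (the side towards the robot); its x axis points from the lip to the back of the bin.
- middle_puck: Loose round grey puck standing in front of the middle bin (its axis about 70 to 90 mm before the lip), 64 mm across, body 26 mm high, about 0.35 kg, with a black key on top. The three pucks look alike. Origin: centre of its underside.
- middle_key_top (a point): Centre of the flat top of the black round key, 30 mm across, on the middle bin's puck; 46 mm above the table with the key out, 38 mm with it fully in and let go. It moves with the key. The key's black cap is sprung: it gives under the finger by 1 mm per 1.2 N (about 2 mm while the key slides in, and once the key is fully in up to 12 mm, level with the puck's body) and springs back when let go.
- middle_key (a joint): How far the key on the middle bin's puck has been pressed straight down (not counting the give of its sprung cap), m: 0 out (it starts at 0 to 0.001), 0.008 fully in (hard stop). No spring: it is held by friction (about 2 N plus light damping), so it stays where it is left.
- tape_roll: Roll of brown tape lying flat, 52 mm across, 24 mm high, hole 38 mm; origin at the centre of its underside; stands between the pucks. Bystander.
- carton: Small cardboard carton 45 x 40 x 50 mm high; origin at the centre of its underside; stands between the pucks. Bystander.
- screwdriver: Black-handled screwdriver 180 mm long lying near the robot; origin under its middle, x axis towards the tip. Bystander.
- oil_jar: White jar, 44 mm across, 60 mm high, standing between two bins; origin at the centre of its underside. Bystander.
- magnet_cup: Steel cylinder, 48 mm across, 50 mm high, standing between two bins; origin at the centre of its underside. Bystander.
- scanner: Black hand scanner lying near the robot, 75 x 50 x 28 mm; origin at the centre of its underside. Bystander.
Not all that is in view belongs to the job. Leave any green or orange look-alike of the small_puck alone.

How it is judged:
By the outcome, as a careful person would: the job done as asked, in the order asked, and still so for the second after the job is handed in, with the robot touching nothing.
It also fails if it takes over 51 s, if anything falls off the work surface, if the arm or the gripper's body presses on something with over 40 N, if the wrist force passes 120 N, or if a joint passes its speed limit or range.

## Working session

There is one attempt and no reset: what is moved stays moved. The work goes in short steps, Python scripts to look and compute and a tool call to move; the robot and the scene stay as the last step left them, time stands still between calls to the robot, and variables do not carry over. Pictures are saved under pics/ and viewed, and the job is handed in when it is done.

Besides the shell and the picture viewer there is one more tool, called after "Request:" as name(argument=value, ...) on one line, values as JSON. play_rows: Moves the arm, as the interface text tells. Its arguments: {"type":"object","properties":{"increments":{"type":"string"},"hand":{"type":"number"},"squeeze":{"type":"number"}},"required":["increments"]}

```bash
mkdir -p pics
cat > h.py <<'E'
import numpy as np, cv2, json
from workcell import get_obs, camera, workorder, manip
def save(c,n): cv2.imwrite('pics/'+n+'.png',c['img'])
E
python3 - <<'E'
from h import *
import pickle
o=get_obs(); print({k:np.round(v,4).tolist() for k,v in o.items()}); print(manip.finger_overhang)
for n in ['top','side','wrist']:
    c=camera(n); save(c,n+'0'); pickle.dump(c,open(n+'.pkl','wb')); print(n,{k:np.round(v,4).tolist() for k,v in c.items() if k!='img'})
E
```

```text
{'clock': 0.0, 'joint_pos': [1.1174, 0.3329, -0.0647, 1.4609, 0.0216, 1.3499, -0.0885], 'joint_velocities': [-0.0014, 0.0012, 0.0018, 0.0002, -0.0008, 0.0004, -0.0013], 'tau': [-0.0004, -62.5445, 0.0487, -39.161, 0.0161, 0.0098, 0.0], 'position': [0.2608, -0.5676, 0.2385], 'ee_rot': [0.3818, 0.5958, -0.3813, 0.5949], 'ft_force': [-0.0483, 0.8421, -0.1037], 'torque': [0.0131, -0.034, 0.0261], 'grip_width': 1.0058}
0.008
top {'fov_y': 47.9112, 'cx': 332.6764, 'cy': 234.8059, 'R': [[0.0247, -0.9996, 0.016], [-0.9976, -0.0257, -0.065], [0.0653, -0.0144, -0.9978]], 't': [-0.1092, 0.4999, 0.977]}
side {'fov_y': 42.5447, 'cx': 321.6729, 'cy': 243.6542, 'R': [[-0.9033, -0.4288, -0.0149], [-0.317, 0.6904, -0.6503], [0.2892, -0.5826, -0.7596]], 't': [0.4246, 0.2491, 1.1501]}
wrist {'fov_y': 69.8476, 'cx': 320.4914, 'cy': 239.1937, 'tool_from_camera': [[-0.0017, -0.3095, 0.9509, -0.1353], [-0.0001, -0.9509, -0.3095, 0.0793], [1.0, -0.0006, 0.0015, -0.0], [0.0, 0.0, 0.0, 1.0]]}
```

View pics/top0.png

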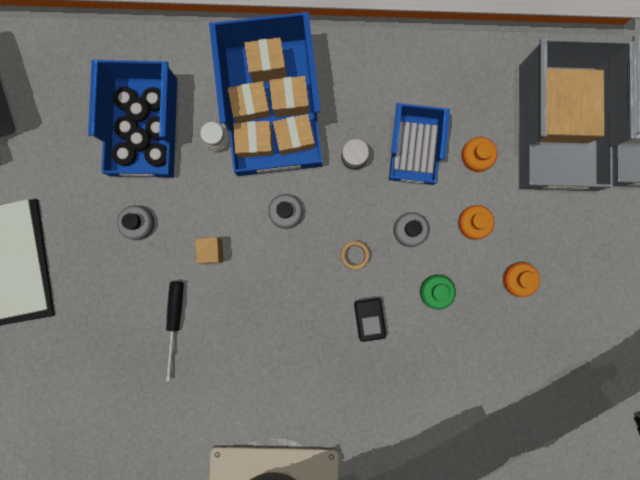

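View pics/side0.png

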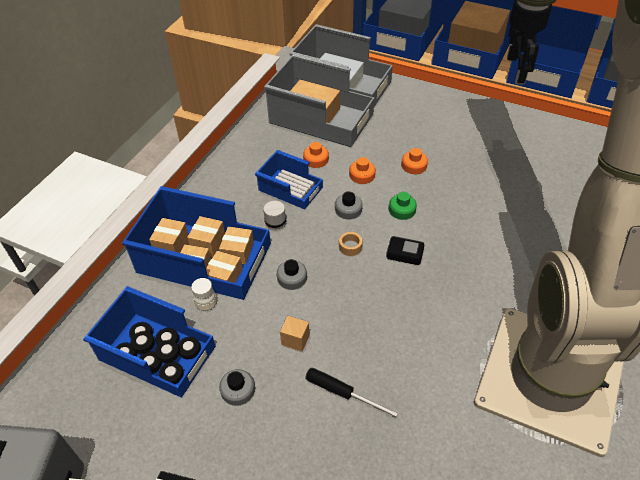

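View pics/wrist0.png

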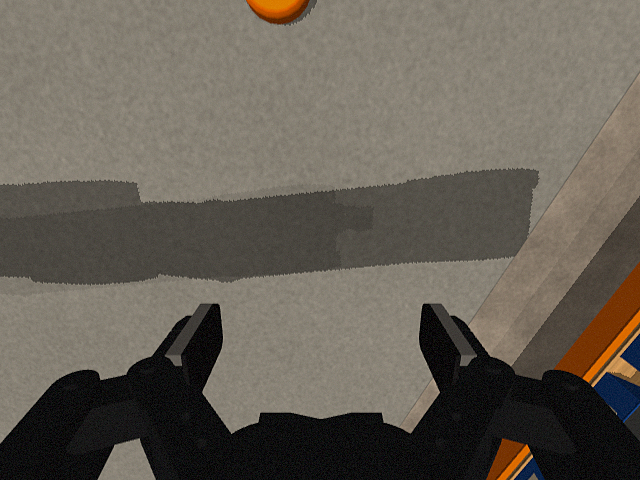

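The top view shows the grey pucks' keys near (413,229) for small, (285,210) for large and (131,221) for middle. In the side view they are near (349,198), (291,267) and (236,380). I'll refine these positions.

```bash
cat > m.py <<'E'
from h import *
import pickle
cs={n:pickle.load(open(n+'.pkl','rb')) for n in['top','side']}
def ray(c,u,v):
    f=240/np.tan(np.radians(c['fov_y']/2)); d=np.array([(u-c['cx'])/f,(v-c['cy'])/f,1.]);R=np.array(c['R']);t=np.array(c['t'])
    return -R.T@t, R.T@d
def atz(c,u,v,z):
    o,d=ray(c,u,v); return o+d*(z-o[2])/d[2]
def tri(a,b):
    A=np.zeros((3,3));B=np.zeros(3);
    for c,(u,v) in ((cs['top'],a),(cs['side'],b)):
        o,d=ray(c,u,v);d/=np.linalg.norm(d);P=np.eye(3)-np.outer(d,d);A+=P;B+=P@o
    return np.linalg.solve(A,B)
E
python3 - <<'E'
from m import *
P={'small':((413,229),(349,198)),'large':((285,210),(291,267)),'middle':((131,221),(236,380))}
tiles=[]
for i in range(2):
    row=[]
    for k in P:
        n=['top','side'][i];u,v=P[k][i];im=cs[n]['img'];cr=im[v-22:v+22,u-22:u+22];cr=cv2.resize(cr,(264,264),interpolation=cv2.INTER_CUBIC)
        row.append(cr)
        g=im.max(2)[v-22:v+22,u-22:u+22]; m=(g<40).astype(np.uint8); N,l,s,ce=cv2.connectedComponentsWithStats(m)
        j=1+np.argmax(s[1:,4]); print(k,n,s[j]+[u-22,v-22,0,0,0],ce[j]+[u-22,v-22], atz(cs[n],*(ce[j]+[u-22,v-22]),.046))
    tiles.append(np.hstack(row))
cv2.imwrite('pics/crops.png',np.vstack(tiles))
E
```

```text
small top [410 221  11  13  67] [416.23880597 226.11940299] [ 0.5200746  -0.24557552  0.046     ]
large top [285 209   8   9  18] [289.5        213.66666667] [ 0.53651963 -0.01799138  0.046     ]
middle top [123 215  18  14 147] [131.68027211 220.52380952] [0.51688061 0.26201604 0.046     ]
small side [343 192  12  14 146] [348.39041096 198.65753425] [ 0.51154488 -0.23026485  0.046     ]
large side [285 260  14  16 178] [291.         267.48876404] [0.53873635 0.0010905  0.046     ]
middle side [228 372  17  19 242] [235.42975207 380.59917355] [0.51094332 0.27248114 0.046     ]
```

View pics/crops.png

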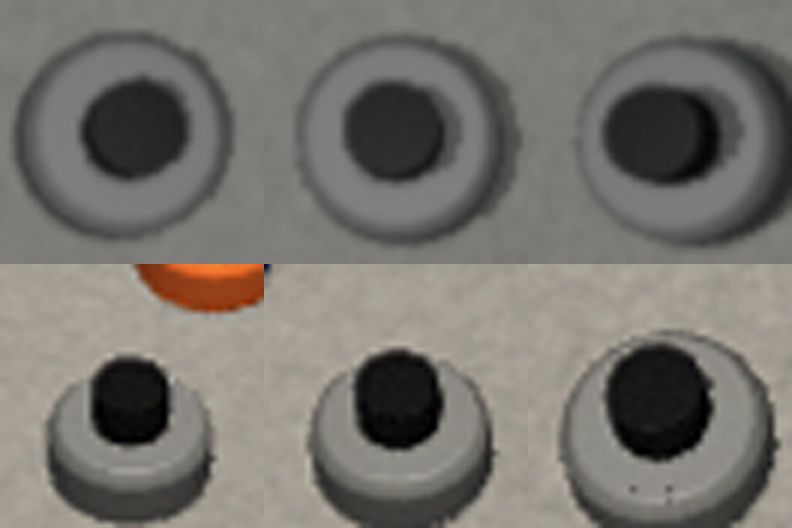

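Run:
```python
from m import *
P={'small':((413.7,227.8),(348.2,195.1)),'large':((283.9,209.2),(290.9,263.6)),'middle':((129.2,221.1),(235.6,377.9))}
for k,(a,b) in P.items(): print(k,atz(cs['top'],*a,.046).round(4),atz(cs['side'],*b,.046).round(4),tri(a,b).round(4))
print('lips', atz(cs['top'],414,184,.027),atz(cs['top'],276,172,.047),atz(cs['top'],137,176,.038))
from scipy.spatial.transform import Rotation as Ro
o=get_obs();print(Ro.from_quat(o['ee_rot']).as_matrix().round(3))
for n,p in dict(tape=(355,255),carton=(208,250),jar=(212,135),mag=(355,153),green=(440,291)).items(): print(n,atz(cs['top'],*p,.03).round(3))
```

```text
small [ 0.5169 -0.2411  0.046 ] [ 0.5165 -0.2405  0.046 ] [ 0.5169 -0.2412  0.0452]
large [ 0.5443 -0.0077  0.046 ] [ 0.5436 -0.008   0.046 ] [ 0.544  -0.0079  0.046 ]
middle [0.5157 0.2664 0.046 ] [0.5134 0.2677 0.046 ] [0.5152 0.2669 0.0435]
lips [ 0.59924131 -0.24354052  0.027     ] [0.61090795 0.00838818 0.047     ] [0.59833993 0.25926485 0.038     ]
[[-0.     0.909  0.418]
 [ 0.001  0.418 -0.909]
 [-1.    -0.    -0.001]]
tape [ 0.466 -0.138  0.03 ]
carton [0.468 0.128 0.03 ]
jar [0.679 0.129 0.03 ]
mag [ 0.653 -0.134  0.03 ]
green [ 0.405 -0.293  0.03 ]
```

Request:
play_rows(increments="0.01 0.037 -0.019 0;0.01 0.037 -0.019 0;0.01 0.037 -0.019 0;0.01 0.037 -0.019 0;0.01 0.037 -0.019 0;0.01 0.037 -0.019 0;0.01 0.037 -0.019 0;0.01 0.037 -0.019 0;0.01 0.037 -0.019 0;0 0.03 -0.015 0;0 0 0 0;0 0 0 0", hand=1, squeeze=30)

```text
clock: 1.35
position: [0.5193, -0.2348, 0.1413]
ee_rot: [0.382, 0.597, -0.383, 0.593]
ft_force: [-0.2, -0.9, -0.9]
grip_width: -0.001
```

```bash
cat >> m.py <<'E'
from scipy.spatial.transform import Rotation as Ro
def need(tx,ty,tz):
    o=get_obs();R=Ro.from_quat(o['ee_rot']).as_matrix();d=R.T@(np.array([tx,ty,tz])-o['position']);print('pos',np.round(o['position'],4),'need',d.round(4),'F',np.round(o['ft_force'],2),'axis',R[:,0].round(4));return d
def wcam(name,target):
    o=get_obs();c=camera('wrist');save(c,name)
    R=Ro.from_quat(o['ee_rot']).as_matrix();T=np.array(c['tool_from_camera'])
    f=240/np.tan(np.radians(c['fov_y']/2))
    p=R.T@(np.array(target)-o['position']);q=np.linalg.inv(T)@np.append(p,1)
    print('pred px',c['cx']+f*q[0]/q[2],c['cy']+f*q[1]/q[2])
    def at(u,v,z):
        d=R@T[:3,:3]@np.array([(u-c['cx'])/f,(v-c['cy'])/f,1]);oo=o['position']+R@T[:3,3];return oo+d*(z-oo[2])/d[2]
    return c,at
E
python3 - <<'E'
from m import *
c,at=wcam('w1',(.517,-.241,.046)); need(.517,-.241,.06)
cv2.imwrite('pics/t1.png',camera('top')['img'][120:320,320:520].repeat(3,0).repeat(3,1))
E
```

```text
pred px 327.1432679479063 250.64497875942322
pos [ 0.5194 -0.2345  0.1414] need [ 0.0814 -0.0046  0.0052] F [0.28 0.38 0.43] axis [-0.0049  0.0026 -1.    ]
```

View pics/w1.png

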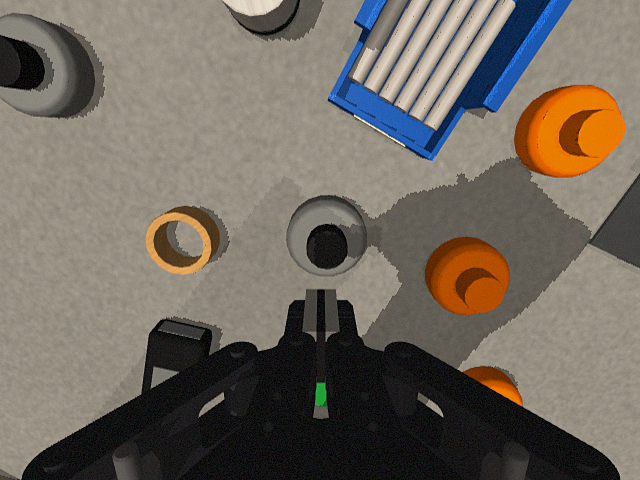

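The wrist view shows the small puck's key top at about (327,247). I predicted (327,251), so they agree to about 2 mm. I'll descend now.

Request:
play_rows(increments="0.025 -0.0046 0.0052 0;0.025 0 0 0;0.024 0 0 0;0 0 0 0;0 0 0 0")

```text
clock: 1.95
position: [0.5142, -0.2497, 0.0678]
ee_rot: [0.385, 0.593, -0.387, 0.592]
ft_force: [0.4, -0.6, 1.0]
grip_width: 0.002
```

Run:
```python
from m import *
need(.517,-.241,.06)
c=camera('side'); cv2.imwrite('pics/s1.png',cv2.resize(c['img'][150:250,290:410],(720,600),interpolation=cv2.INTER_CUBIC))
c,at=wcam('w2',(.517,-.241,.046))
```

```text
pos [ 0.5142 -0.2497  0.0678] need [ 0.0078  0.0061 -0.0069] F [ 0.4  -0.57  1.03] axis [-0.0026 -0.002  -1.    ]
pred px 306.3071810856434 280.8612035813819
```

View pics/s1.png

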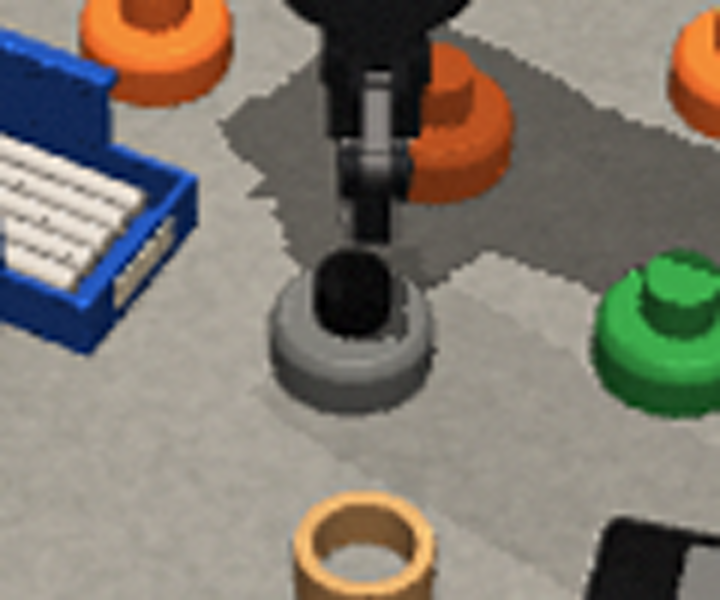

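View pics/w2.png

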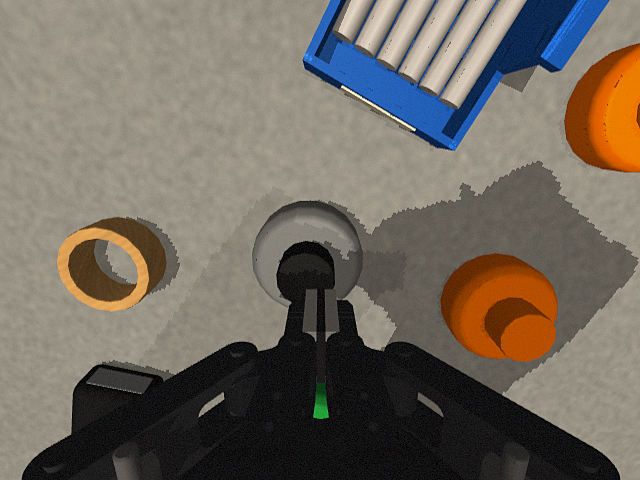

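Request:
play_rows(increments="0 0.005 -0.006 0;0 0 0 0;0 0 0 0")

```text
clock: 2.35
position: [0.5183, -0.242, 0.0712]
ee_rot: [0.385, 0.591, -0.387, 0.594]
ft_force: [-0.6, -0.1, -0.2]
grip_width: 0.003
```

Run:
```python
from m import *
need(.517,-.241,.06)
```

```text
pos [ 0.5183 -0.242   0.0712] need [ 0.0112 -0.0008 -0.0015] F [-0.61 -0.08 -0.19] axis [ 0.002  -0.0042 -1.    ]
```

Request:
play_rows(increments="0.008 -0.001 -0.001 0;0.006 0 0 0;0 0 0 0;0 0 0 0")

```text
clock: 2.75
position: [0.5171, -0.2412, 0.0562]
ee_rot: [0.385, 0.591, -0.387, 0.594]
ft_force: [-0.9, 0.2, 0.1]
grip_width: 0.001
```

Request:
play_rows(increments="0.003 0 0 0;0.003 0 0 0;0.003 0 0 0;0 0 0 0")

```text
clock: 3.15
position: [0.5173, -0.2415, 0.0467]
ee_rot: [0.385, 0.591, -0.387, 0.594]
ft_force: [-0.8, 0.2, 2.4]
grip_width: 0.001
```

Contact shows at about 2.4 N, in line with the key sliding in.

Request:
play_rows(increments="0.003 0 0 0;0.003 0 0 0;0 0 0 0")

```text
clock: 3.45
position: [0.5176, -0.2416, 0.0408]
ee_rot: [0.385, 0.591, -0.387, 0.594]
ft_force: [-2.3, 1.0, 6.4]
grip_width: -0.0
```

Request:
play_rows(increments="0.0015 0 0 0;0 0 0 0;0 0 0 0")

```text
clock: 3.75
position: [0.5177, -0.2416, 0.0401]
ee_rot: [0.385, 0.591, -0.387, 0.594]
ft_force: [-2.1, 1.6, 7.5]
grip_width: 0.002
```

Request:
play_rows(increments="-0.005 0 0 0;-0.01 0 0 0;-0.03 0 0 0;-0.04 0 0 0;-0.03 0 0 0;0 0 0 0;0 0 0 0")

```text
clock: 4.45
position: [0.5168, -0.2409, 0.1605]
ee_rot: [0.385, 0.591, -0.387, 0.594]
ft_force: [-0.0, 0.1, -0.8]
grip_width: -0.005
```

Run:
```python
from m import *
c=camera('side'); cv2.imwrite('pics/s2.png',cv2.resize(c['img'][150:250,290:410],(720,600),interpolation=cv2.INTER_CUBIC))
need(.544,-.008,.12)
```

```text
pos [ 0.517  -0.2409  0.1605] need [ 0.0395  0.1189 -0.2023] F [-0.53 -0.09  0.19] axis [ 0.003  -0.0048 -1.    ]
```

View pics/s2.png

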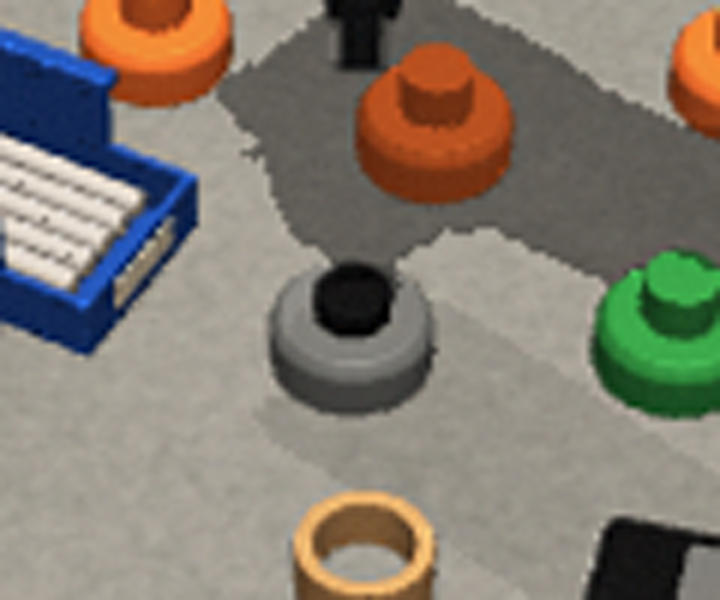

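The enlarged side view shows the small key lower at (352,298) and the puck unmoved at (352,345). Next is the large bin, in small lateral rows with a settle at the end.

Request:
play_rows(increments="0 0.017 -0.029 0;0 0.017 -0.029 0;0 0.017 -0.029 0;0 0.017 -0.029 0;0 0.017 -0.029 0;0 0.017 -0.029 0;0 0.008 -0.014 0;0 0 0 0;0 0 0 0;0 0 0 0")

```text
clock: 5.5
position: [0.5368, -0.0187, 0.149]
ee_rot: [0.384, 0.595, -0.39, 0.589]
ft_force: [-0.2, -0.4, 0.1]
grip_width: -0.001
```

Run:
```python
from m import *
need(.544,-.008,.08)
```

```text
pos [ 0.5368 -0.0187  0.149 ] need [ 0.0689  0.0117 -0.0067] F [-0.16 -0.43  0.11] axis [-0.0124 -0.0025 -0.9999]
```

Request:
play_rows(increments="0.02 0.006 -0.003 0;0.02 0.005 -0.003 0;0.02 0 0 0;0.006 0 0 0;0 0 0 0;0 0 0 0")

```text
clock: 6.1
position: [0.5441, -0.0174, 0.0811]
ee_rot: [0.386, 0.592, -0.394, 0.587]
ft_force: [0.6, -0.8, -0.1]
grip_width: -0.001
```

Run:
```python
from m import *
need(.544,-.008,.058)
c,at=wcam('w3',(.544,-.008,.046))
```

```text
pos [ 0.5441 -0.0174  0.0811] need [ 0.023   0.0039 -0.0087] F [ 0.58 -0.82 -0.07] axis [-0.0122 -0.0051 -0.9999]
pred px 303.93079080341994 274.2013903896794
```

View pics/w3.png

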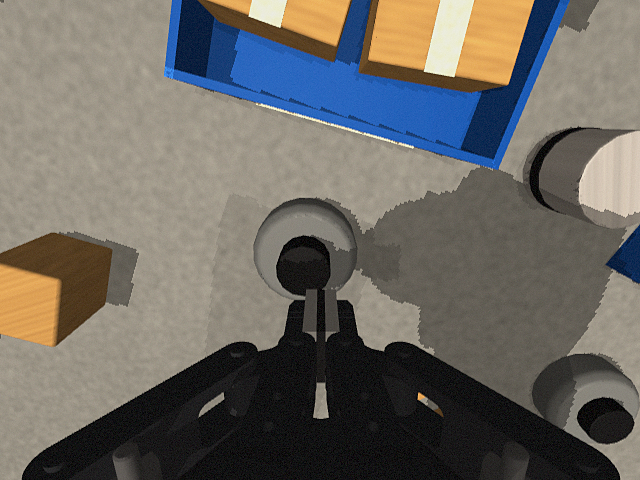

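The wrist view puts the large key top at about (303,270), against a prediction of (304,274).

Request:
play_rows(increments="0 0.004 -0.008 0;0 0 0 0;0 0 0 0;0.008 0 0 0;0.008 0 0 0;0 0 0 0;0 0 0 0")

```text
clock: 6.85
position: [0.5459, -0.0078, 0.0661]
ee_rot: [0.387, 0.591, -0.393, 0.588]
ft_force: [0.0, -0.9, 0.6]
grip_width: -0.002
```

Run:
```python
from m import *
need(.544,-.008,.055)
```

```text
pos [ 0.5459 -0.0078  0.0661] need [ 0.0111 -0.0017 -0.0006] F [ 0.04 -0.91  0.56] axis [-0.0082 -0.0056 -1.    ]
```

Request:
play_rows(increments="0.006 -0.0015 -0.0005 0;0.004 0 0 0;0 0 0 0;0.003 0 0 0;0.003 0 0 0;0.003 0 0 0;0 0 0 0")

```text
clock: 7.55
position: [0.5443, -0.0082, 0.0458]
ee_rot: [0.387, 0.591, -0.393, 0.589]
ft_force: [0.4, -0.8, 1.5]
grip_width: 0.003
```

Request:
play_rows(increments="0.003 0 0 0;0.003 0 0 0;0.001 0 0 0;0 0 0 0")

```text
clock: 7.95
position: [0.5447, -0.0081, 0.0394]
ee_rot: [0.387, 0.591, -0.393, 0.589]
ft_force: [-3.2, 0.4, 7.7]
grip_width: 0.001
```

Fz is 7.7 N at the expected depth, so the key is in. I'll retract.

Request:
play_rows(increments="-0.005 0 0 0;-0.01 0 0 0;-0.03 0 0 0;-0.04 0 0 0;-0.03 0 0 0;0 0 0 0;0 0 0 0")

```text
clock: 8.65
position: [0.5449, -0.0074, 0.1591]
ee_rot: [0.387, 0.591, -0.393, 0.589]
ft_force: [-0.9, -0.3, 0.0]
grip_width: 0.0
```

Run:
```python
from m import *
c=camera('side'); cv2.imwrite('pics/s3.png',cv2.resize(c['img'][215:315,230:350],(720,600),interpolation=cv2.INTER_CUBIC))
need(.515,.267,.12)
```

```text
pos [ 0.545  -0.0072  0.1592] need [ 0.0379  0.0801 -0.2642] F [0.07 1.49 0.52] axis [-0.0077 -0.0056 -1.    ]
```

View pics/s3.png

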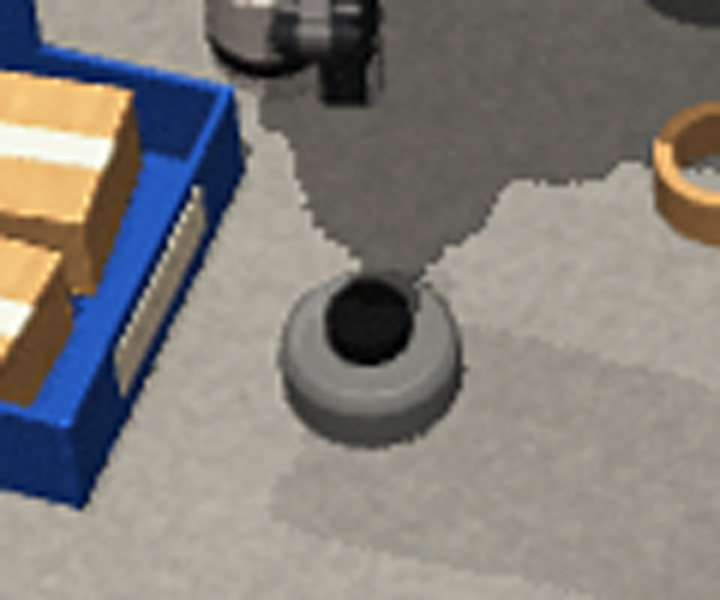

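The side view shows the large key in at (370,320), with the puck in place. Now the middle bin.

Request:
play_rows(increments="0 0.01 -0.033 0;0 0.01 -0.033 0;0 0.01 -0.033 0;0 0.01 -0.033 0;0 0.01 -0.033 0;0 0.01 -0.033 0;0 0.01 -0.033 0;0 0.006 -0.02 0;0 0 0 0;0 0 0 0;0 0 0 0")

```text
clock: 9.8
position: [0.5105, 0.2589, 0.1449]
ee_rot: [0.383, 0.595, -0.399, 0.583]
ft_force: [0.3, -0.2, 0.5]
grip_width: -0.003
```

Run:
```python
from m import *
need(.515,.267,.08)
```

```text
pos [0.5105 0.2589 0.1449] need [ 0.0647  0.0091 -0.0057] F [ 0.27 -0.23  0.47] axis [-0.0257 -0.01   -0.9996]
```

Request:
play_rows(increments="0.02 0.005 -0.003 0;0.02 0.004 -0.003 0;0.02 0 0 0;0.003 0 0 0;0 0 0 0;0 0 0 0")

```text
clock: 10.4
position: [0.5183, 0.2594, 0.0802]
ee_rot: [0.386, 0.592, -0.403, 0.582]
ft_force: [0.1, -1.2, 0.2]
grip_width: -0.0
```

Run:
```python
from m import *
need(.515,.267,.06)
c,at=wcam('w4',(.515,.267,.046))
```

```text
pos [0.5183 0.2594 0.0802] need [ 0.0202  0.0004 -0.0083] F [ 0.1  -1.2   0.16] axis [-0.0242 -0.0131 -0.9996]
pred px 304.6177424364445 280.4774375618872
```

View pics/w4.png

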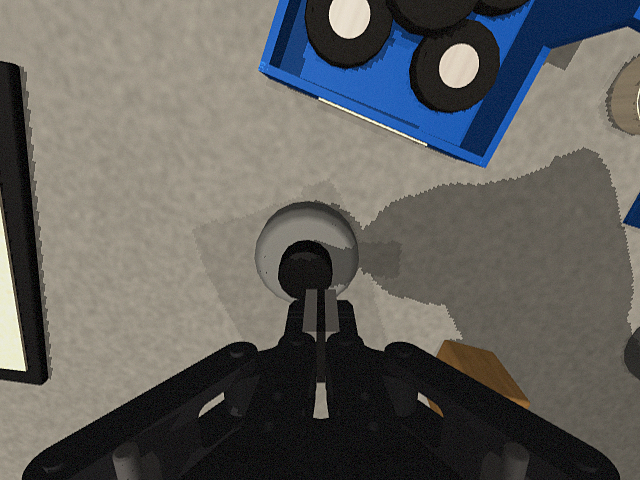

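The middle key is at about (305,274) against a prediction of (305,280), about 2 mm off. I'll aim a touch further along tool +y.

Request:
play_rows(increments="0 0.002 -0.008 0;0 0 0 0;0 0 0 0;0.008 0 0 0;0.006 0 0 0;0 0 0 0;0 0 0 0")

```text
clock: 11.15
position: [0.5178, 0.2689, 0.0673]
ee_rot: [0.387, 0.591, -0.402, 0.583]
ft_force: [0.0, 0.1, -0.8]
grip_width: 0.002
```

Run:
```python
from m import *
need(.516,.268,.055)
```

```text
pos [0.5178 0.2689 0.0673] need [ 0.0124 -0.0017  0.0001] F [ 0.01  0.1  -0.8 ] axis [-0.0207 -0.0116 -0.9997]
```

Request:
play_rows(increments="0.007 -0.0015 0 0;0.005 0 0 0;0 0 0 0;0.003 0 0 0;0.003 0 0 0;0.003 0 0 0;0 0 0 0")

```text
clock: 11.85
position: [0.5162, 0.2681, 0.045]
ee_rot: [0.387, 0.591, -0.401, 0.583]
ft_force: [0.4, 0.5, 1.8]
grip_width: 0.001
```

Request:
play_rows(increments="0.003 0 0 0;0.0025 0 0 0;0.001 0 0 0;0 0 0 0")

```text
clock: 12.25
position: [0.5165, 0.2683, 0.0395]
ee_rot: [0.387, 0.59, -0.401, 0.584]
ft_force: [-3.6, -1.4, 6.8]
grip_width: -0.002
```

Request:
play_rows(increments="-0.005 0 0 0;-0.01 0 0 0;-0.03 0 0 0;-0.04 0 0 0;-0.03 0 0 0;-0.03 0 0 0;0 0 0 0;0 0 0 0;0 0 0 0")

```text
clock: 13.15
position: [0.5185, 0.2697, 0.1906]
ee_rot: [0.387, 0.591, -0.401, 0.584]
ft_force: [0.7, -0.2, -0.4]
grip_width: -0.002
```

Run:
```python
from m import *
c=camera('side');save(c,'s4')
P=[(348,198),(291,267),(236,380)]
a=np.hstack([cv2.resize(c['img'][v-25:v+35,u-25:u+25],(250,300),interpolation=cv2.INTER_CUBIC) for u,v in P])
b=np.hstack([cv2.resize(cs['side']['img'][v-25:v+35,u-25:u+25],(250,300),interpolation=cv2.INTER_CUBIC) for u,v in P])
cv2.imwrite('pics/cmp.png',np.vstack([b,a]))
```

```text
(no output)
```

View pics/cmp.png

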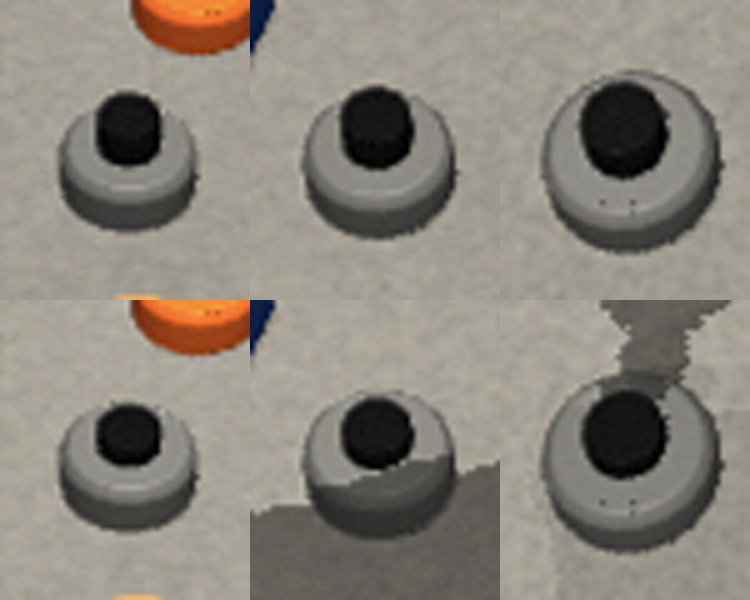

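View pics/s4.png

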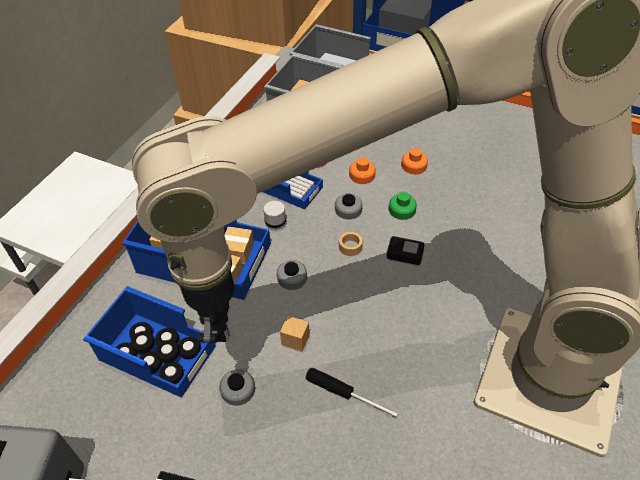

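Run:
```python
from m import *
c=cs['side'];f=240/np.tan(np.radians(c['fov_y']/2))
n=cv2.imread('pics/s4.png')
for k,p,(u,v) in (('small',(.517,-.241),(348,198)),('large',(.544,-.008),(291,267)),('middle',(.515,.267),(236,380))):
    q=[np.array(c['R'])@np.array([*p,z])+c['t'] for z in(.046,.038)]
    y=[c['cy']+f*a[1]/a[2] for a in q]
    e=[]
    for im in(c['img'],n):
        col=cv2.resize(im[v-16:v+14,u-2:u+3].max(2).astype(np.float32).mean(1)[:,None],(1,600),interpolation=cv2.INTER_CUBIC)[:,0]
        w=np.where(col<70)[0]; w=w[w<400];e.append(w[0]/20)
    print(k,'expected shift',y[1]-y[0],'seen',e[1]-e[0])
```

```text
small expected shift 2.482392237044195 seen 2.3000000000000007
large expected shift 2.404926787109389 seen 2.0999999999999996
middle expected shift 2.1488047712633715 seen 1.1999999999999993
```

The middle key's edge sits in the gripper's shadow, which may bias this reading. I'll move clear and measure again.

Request:
play_rows(increments="-0.03 -0.01 0.033 0;-0.02 -0.01 0.033 0;0 -0.01 0.033 0;0 -0.01 0.033 0;0 -0.01 0.033 0;0 0 0 0;0 0 0 0")

```text
clock: 13.9
position: [0.5329, 0.0919, 0.2357]
ee_rot: [0.383, 0.595, -0.404, 0.58]
ft_force: [-0.1, 0.7, 0.2]
grip_width: 0.0
```

Run:
```python
from m import *
c=camera('side');save(c,'s5');t=camera('top');save(t,'t5')
u,v=236,380
print(cs['side']['img'][v-16:v+14,u-2:u+3].max(2).mean(1).round());print(c['img'][v-16:v+14,u-2:u+3].max(2).mean(1).round())
u,v=348,198
print(cs['side']['img'][v-16:v+14,u-2:u+3].max(2).mean(1).round());print(c['img'][v-16:v+14,u-2:u+3].max(2).mean(1).round())
sh=lambda im,u,v:cv2.resize(im[v-25:v+25,u-25:u+25],(300,300),interpolation=cv2.INTER_CUBIC)
cv2.imwrite('pics/cmp2.png',np.vstack([np.hstack([sh(cs['side']['img'],236,380),sh(cs['top']['img'],131,221)]),np.hstack([sh(c['img'],236,380),sh(t['img'],131,221)])]))
```

```text
[165. 164. 164. 165. 166. 123. 134.  83.  28.  22.  23.  23.  24.  24.
  23.  25.  24.  25.  24.  25.  25.  23.  13.  12.  11.   6.  60. 136.
 145. 142.]
[175. 175. 174. 176. 176. 131. 138. 150. 156.  78.  27.  23.  25.  26.
  27.  26.  26.  26.  26.  27.  29.  27.  29.  24.  12.   6.  59. 150.
 155. 152.]
[166. 164. 167. 167. 165. 165. 167. 167. 170. 110.  34.  18.  22.  23.
  22.  22.  22.  23.  19.  12.  12.  10.  10.   4. 106. 139. 140. 136.
 161. 129.]
[176. 175. 177. 178. 175. 177. 178. 176. 176. 174. 180. 142.  49.  19.
  22.  23.  25.  25.  24.  25.  26.  16.   9.   4.  99. 148. 149. 146.
 172. 137.]
```

View pics/cmp2.png

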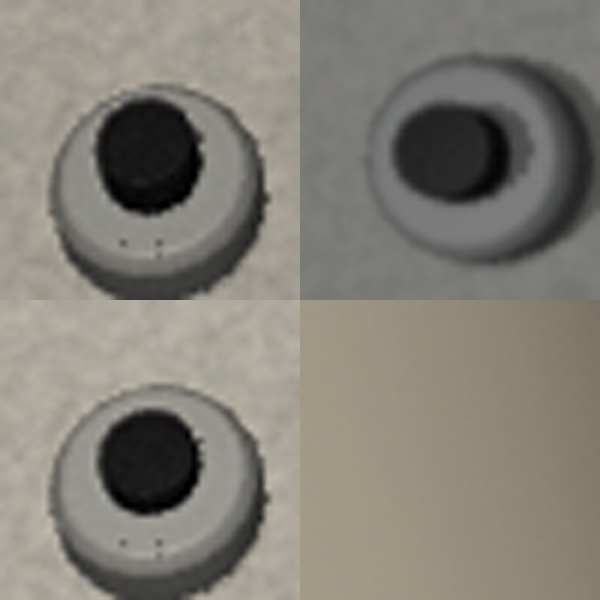

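View pics/t5.png

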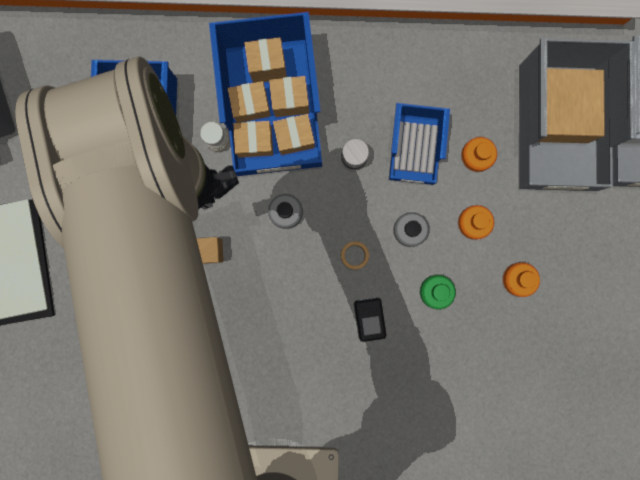

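With the shadow gone, the middle key's edge has shifted about 2.0 px, against 2.15 px expected for the full 8 mm. Forces of 6.8–7.7 N against 2 N of key friction can only come from the hard stop, so I'll hand in.

```bash
python3 -c "
from h import *
print(workorder.hand_in(), get_obs()['clock'])"
```

```text
the job is handed in; nothing more can be done
the job is handed in; nothing more can be done
```

I pressed the three keys with the shut fingertips in the order asked: small bin, then large, then middle. I then backed the gripper clear of everything and handed the job in. The clock stood at about 14 s of the 51 s allowed.

| Key | Final push (N) | Key-top drop seen (px, side view) | Drop expected for 8 mm (px) |
|---|---|---|---|
| small | 7.5 | 2.3 | 2.48 |
| large | 7.7 | 2.1 | 2.40 |
| middle | 6.8 | 2.0 | 2.15 |

- **Keys in:** The key's own friction is only about 2 N, so pushes of this size mean each key reached its hard stop. The drops fall slightly short of the full 8 mm, which fits keys that start up to 1 mm in.
- **A check that disagreed:** The first reading of the middle key's drop was only 1.2 px, because the gripper's shadow lay on its edge. Measured again with the arm out of the way, it agreed.
- **Nothing else moved:** In the side pictures the pucks had not shifted. The other objects I could see also looked unmoved.
- **Not checked:** In the final top picture the arm hid the middle puck and some bystanders on that side, so I checked the middle puck only from the side.

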